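# Restock the emergency drugs tray

## Task

Restock the dispensary's emergency drugs tray: put the vial carton, the inhaler, the tablet pot and the small glass vial each into the foam cut-out made for it, resting fully on the cut-out's floor, the pot and vial upright, the carton and inhaler lying as they lie now. Set each one down rather than dropping it, and leave the brown bottle and the roll of tape where they are.

Things in the scene. Friction and masses are not known exactly. Their poses are not given: they have to be found in the camera images.
- carton: White vial carton with grey band, a rigid rectangular box 70 (x) x 36 (y) x 44 (z) mm, about 70 g, lying loose on the bench on a 70 x 36 face. Origin: centre of its underside; z up, x along its length. Grip across the 36 mm width, in the upper half (the lowest 10 mm go into the foam).
- inhaler: Blue L-shaped inhaler on its side, 35 g, 70 (x) x 62 (y) x 32 high. Origin: centre of that rectangle, underside; z up. Body x -35..23, y -31..3 mm, full height; metal canister end (dia 22) on to x 35; mouthpiece x -35..-11, y 3..31. Grip the body's 34 mm width (along y) at x 8, y -14, fingertips 12 mm or more above its underside, clear of the foam.
- pot: White round tablet pot with screw lid, diameter 44, height 62 mm, about 60 g, standing loose on the bench. Origin: centre of its underside; z up. Grip round the upper half.
- vial: Small amber glass injection vial, diameter 24 mm up to 36 mm, then a narrow neck and a metal cap (diameter 20) to its top at 50 mm; about 30 g, standing loose on the bench. Origin: centre of its underside; z up. Grip the glass between 14 and 36 mm above its underside.
- nest_carton: Dark foam insert for the carton. 108 mm square, 14 high, fixed in the tray at any of its 4 places. Cut-out 10 mm deep, pale floor 4 mm above underside. Origin: centre of underside, right below where the thing's origin belongs; x, y along the sides, z up. Cut-out: central rectangle 86 (x) x 52 (y) mm; carton fits either way round. Underside 5 mm above the bench.
- nest_inhaler: Dark foam insert for the inhaler. 108 mm square, 14 high, fixed in the tray at any of its 4 places. Cut-out 10 mm deep, pale floor 4 mm above underside. Origin: centre of underside, right below where the thing's origin belongs; x, y along the sides, z up. Cut-out: L, x -43..43, y -39..11 for the body and x -43..-3, y 11..39 for the mouthpiece; inhaler axes as the insert's.
- nest_pot: Dark foam insert for the tablet pot. 108 mm square, 14 high, fixed in the tray at any of its 4 places. Cut-out 10 mm deep, pale floor 4 mm above underside. Origin: centre of underside, right below where the thing's origin belongs; x, y along the sides, z up. Cut-out: round, diameter 60, central. The grey tray's rim is 2 mm above the foam; inserts are 110 mm apart.
- nest_vial: Dark foam insert for the vial. 108 mm square, 14 high, fixed in the tray at any of its 4 places. Cut-out 10 mm deep, pale floor 4 mm above underside. Origin: centre of underside, right below where the thing's origin belongs; x, y along the sides, z up. Cut-out: round, diameter 40, central. The grey tray's rim is 2 mm above the foam; inserts are 110 mm apart.
- syrup: Bystander: brown medicine bottle, diameter 60, height 115 mm, loose, standing beyond the work. Origin: centre of its underside.
- tape: Bystander: roll of white tape lying flat, outer diameter 100, inner 76, height 25 mm, loose, at the right edge of the work. Origin: centre of its underside.

How it is judged:
By the outcome, as a careful person would: the job done as asked, in the order asked, and still so for the second after the job is handed in, with the robot touching nothing.
It also fails if it takes over 120 s, if anything falls off the work surface, if the arm or the gripper's body presses on something with over 40 N, if the wrist force passes 120 N, or if a joint passes its speed limit or range.

## Robot

A 6-joint arm with a two-finger parallel gripper is mounted at the origin on the work surface. World frame = base frame: x ahead of the robot, y to its left, z up, the work surface at z = 0. Lengths are in m, angles in rad, forces in N, time in s.
With the tool pointing down it reaches from about 0.375 to 0.9 m from the base axis. Payload 3.1 kg.
Tool frame: the origin (TCP) lies midway between the tips of the shut fingers; the grasp point (between the pads) lies 19 mm behind it; z points along the fingers, y is the line along which they close (so a half turn about z gives the same grasp; the last joint's range is limited). The gripper opens to 87 mm and grips with 3 to 60 N. Pads are 19 mm wide; open, the fingers measure 117 mm over their backs; the gripper's body (75 mm by 190 mm) begins 51 mm behind the grasp point.
Start: joints at [1.04, 0.527, 1.433, -0, 1.181, -0.178], TCP at [0.216, 0.586, 0.196] pointing down, gripper open.
Joint ranges: [-3.08, 3.08], [-0.75, 2.2], [0.22, 2.44], [-1.43, 4.57], [0, 2.65], [-2.85, 2.85]. Speed limits (rad/s): [2.79, 2.79, 3.14, 3.14, 3.14, 3.14].

## Interface

Orientations are given as a unit quaternion [x, y, z, w].
In Python, from rig import status, imaging, order gives the robot as it stands.
- The arm moves only by the tool arm_command, never from a script. Its argument "deltas" is one flat list of numbers, 5 for each row, row after row: the opening, from -1 (shut) to 1 (fully open), so that 0 is half open, then the shift along the tool's x, y, z in m, then the turn about the tool's z in rad. In form: [gripper, tx, ty, tz, roll, gripper, tx, ty, tz, roll, ...]. A call has 1 to 12 rows; each row shifts and turns the commanded pose from where the row before left it, along the tool's axes as they then stand; what a row does not reach is not made up. A row lasts 1/8 s, in which the tool goes at most 62.5 mm and 10.7 degrees, less where a joint would pass 70% of its speed; a pose out of reach is approached as far as the arm can. A call with a gripper value outside its range is refused whole. The fingers move at their own pace and stop on an object; "newtons" is the grip in N (left out, the last holds). Time passes only in rows, so rows that do not move let the fingers close. It gives the time, the measured TCP pose, the force, the opening and the grip force at its end, in the units of the state.
- status.get_obs(): the state, without advancing time (a new reading comes with each control period).
- imaging.camera(name): name is "scene" or "top"; returns (picture, depth): 420x560x3 uint8, red, green, blue; 420x560 float32, m along the optical axis (not along the pixel's ray), 0 where there is no reading.
- imaging.camera_params(name): a dict with "intrinsics" (3x3 intrinsics, pixels), "k1" (the pictures are not rectified: a ray, as slopes to the right and down, at radius r is drawn at 1 + k1 r^2 times it, then the intrinsics apply), "camera_from_world" (4x4, takes a point from world to camera coordinates). Camera axes: x right, y up, looking along -z (the intrinsics and any distortion apply to the point x, -y, -z); pixel columns grow to the right and rows downward; lengths in m; the calibration is good to about 2 mm. A picture is of the moment at which its call begins. camera_params takes no time and is no camera call.
- order.hand_in(): hands the job in; it is judged then, once.
The state is a dict: "time": time; "q": joint angles; "joint_velocities": joint speeds; "joint_torque": joint torques, N m; "position": TCP position; "tool_rot": TCP orientation; "ft_force": force on the tool from outside, world axes, zero at the start; "moment": the same for the moment, N m; "grip_width": finger opening in m; "grip_force": force on a finger pad.
Only numpy, scipy, OpenCV 4.12 (cv2) and the standard library are available. Lean on these libraries where they do the work, as an engineer would, in place of code of your own. Each camera call takes 0.05 s, during which the arm holds its last target. There are 200 camera calls.

## Working session

There is one attempt and no reset: what is moved stays moved. The work goes in short steps, Python scripts to look and compute and a tool call to move; the robot and the scene stay as the last step left them, time stands still between calls to the robot, and variables do not carry over. Pictures are saved under pics/ and viewed, at most 14 in all, crops included, and the job is handed in when it is done.

Besides the shell and the picture viewer there is one more tool, called after "Request:" as name(argument=value, ...) on one line, values as JSON. arm_command: Moves the arm, as the interface text tells. Its arguments: {"type":"object","properties":{"deltas":{"type":"array"},"newtons":{"type":"number"}},"required":["deltas"]}

```bash
mkdir -p pics; cat > h.py <<'E'
import numpy as np, cv2
from rig import status, imaging, order
def grab(n,tag):
    p,d=imaging.camera(n); cv2.imwrite(f'pics/{tag}.png',cv2.cvtColor(p,cv2.COLOR_RGB2BGR)); np.save(f'{tag}.npy',d); return p,d
def rays(n,uv):
    c=imaging.camera_params(n);K=np.array(c['intrinsics'],float)
    uv=np.asarray(uv,float).reshape(-1,2)
    s=cv2.undistortPoints(uv[:,None],K,np.array([c['k1'],0,0,0.]))[:,0]
    return s,np.array(c['camera_from_world'])
def world(n,uv,depth):
    s,T=rays(n,uv);d=np.asarray(depth,float).reshape(-1)
    P=np.c_[s[:,0]*d,-s[:,1]*d,-d,np.ones(len(d))]
    return (np.linalg.inv(T)@P.T).T[:,:3]
def atz(n,uv,z):
    s,T=rays(n,uv);I=np.linalg.inv(T);o=I[:3,3];r=(I[:3,:3]@np.c_[s[:,0],-s[:,1],-np.ones(len(s))].T).T
    return o+r*((z-o[2])/r[:,2])[:,None]
def full(n,d):
    h,w=d.shape;u,v=np.meshgrid(np.arange(w),np.arange(h))
    W=world(n,np.c_[u.ravel(),v.ravel()],d.ravel()).reshape(h,w,3);W[d<=0]=np.nan;return W
E
python3 - <<'E'
from h import *
for n in('top','scene'):
    p,d=grab(n,n+'0')
    c=imaging.camera_params(n);print(n,c['k1'],np.linalg.inv(c['camera_from_world'])[:3,3].round(3),(d>0).mean())
print(status.get_obs())
E
```

```text
top -0.01981285329938753 [ 0.423 -0.137  1.11 ] 0.9959523809523809
scene -0.0094285575996792 [ 1.174 -0.057  0.869] 0.9959098639455782
{'time': 0.1, 'q': array([ 1.03949890e+00,  5.28448568e-01,  1.43375378e+00,  2.15064093e-05,
        1.18141713e+00, -1.78528503e-01]), 'joint_velocities': array([-0.000263  , -0.003561  , -0.00404337,  0.00080322, -0.00018377,
        0.0015851 ]), 'joint_torque': array([ 3.13200126e-04, -4.40983915e+01, -1.77150661e+01,  6.35150378e-02,
        5.33999281e-02, -4.23861309e-05]), 'position': array([0.21555342, 0.58589701, 0.19482973]), 'tool_rot': array([ 1.75475223e-01,  9.84483326e-01, -9.46796967e-04, -3.61493840e-04]), 'ft_force': array([-0.0015027 , -0.29758738,  0.32934371]), 'moment': array([0.02491914, 0.02827811, 0.02095349]), 'grip_force': 0.0, 'grip_width': 0.08710012548793823}
```

View pics/top0.png

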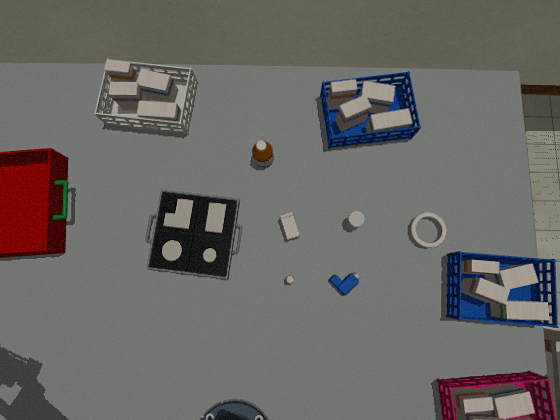

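View pics/scene0.png

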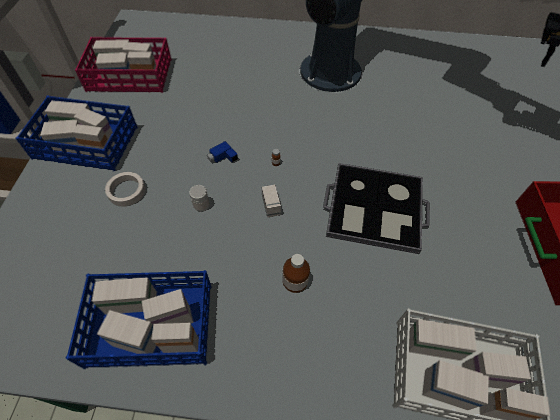

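The top view shows the tray at about (193,233), with L cut-out top left, rectangle top right, large round bottom left and small round bottom right. The carton is at (289,227), pot (356,219), vial (290,280), inhaler (345,283), bottle (262,153) and tape (428,230). Next: an enlarged crop and depth-based measurement.

```bash
python3 - <<'E'
from h import *
boxes={'top':dict(carton=(275,205,305,245),pot=(342,205,372,235),vial=(280,270,300,290),inhaler=(325,265,365,300)),
'scene':dict(carton=(255,178,290,220),pot=(183,180,214,215),vial=(268,145,286,168),inhaler=(202,136,242,168))}
for n in boxes:
    im=cv2.imread(f'pics/{n}0.png');d=np.load(n+'0.npy');W=full(n,d)
    x0,y0,x1,y1=(140,180,380,300) if n=='top' else (180,130,440,255)
    cv2.imwrite(f'pics/{n}0c.png',cv2.resize(im[y0:y1,x0:x1],None,fx=3,fy=3,interpolation=cv2.INTER_CUBIC))
    for k,(a,b,c,e) in boxes[n].items():
        P=W[b:e,a:c].reshape(-1,3);z=P[:,2]
        zt=np.nanpercentile(z,99.5) ;Q=P[z>zt-.006]; A=P[z>.008]
        r=cv2.minAreaRect((A[:,:2]*1000).astype(np.float32)); rt=cv2.minAreaRect((Q[:,:2]*1000).astype(np.float32))
        print(n,k,'bench',np.nanmedian(z).round(4),'ztop',zt.round(4),len(Q),'topmean',Q.mean(0).round(4),'\n   toprect',np.round(rt[0]+rt[1]+(rt[2],),1),'all',np.round(r[0]+r[1]+(r[2],),1))
    # pale floors
    hsv=cv2.cvtColor(im,cv2.COLOR_BGR2GRAY)
    t=(150,195,237,276) if n=='top' else (330,168,426,245)
    m=np.zeros_like(hsv);m[t[1]:t[3],t[0]:t[2]]=(hsv[t[1]:t[3],t[0]:t[2]]>125)*255
    cs,_=cv2.findContours(m,cv2.RETR_EXTERNAL,cv2.CHAIN_APPROX_NONE)
    for c in cs:
        if cv2.contourArea(c)<60: continue
        w=atz(n,c[:,0],.009)[:,:2]*1000
        r=cv2.minAreaRect(w.astype(np.float32));u,v=c[:,0].mean(0)
        print('  hole px',u.round(),v.round(),np.round(r[0]+r[1]+(r[2],),1),'zdepth',np.nanmedian(W[int(v),int(u),2]).round(4))
E
```

```text
top carton bench 0.0011 ztop 0.0476 276 topmean [ 0.5821 -0.1367  0.0444] 
   toprect [ 582.6 -136.5   69.9   35.7   18.5] all [ 582.4 -136.6   70.4   36.1   18.7]
top pot bench 0.0011 ztop 0.0664 168 topmean [ 0.6021 -0.3198  0.063 ] 
   toprect [ 602.9 -321.1   40.6   42.6   45.8] all [ 602.3 -320.8   41.5   43.7   44.1]
top vial bench 0.0006 ztop 0.0528 39 topmean [ 0.4339 -0.1415  0.0503] 
   toprect [ 434.2 -141.4   17.2   17.2   46.8] all [ 433.1 -141.5   21.7   22.2    1.4]
top inhaler bench 0.0011 ztop 0.0358 223 topmean [ 0.4241 -0.2982  0.0322] 
   toprect [ 436.3 -294.1   59.3   62.9   45. ] all [ 438.2 -295.3   61.3   69.4   44.6]
  hole px 209.0 254.0 [497.3  90.7  35.   35.8  47.4] zdepth 0.0078
  hole px 171.0 250.0 [507.6 200.4  53.7  55.6  75.8] zdepth 0.0113
  hole px 215.0 217.0 [606.5  79.4  48.   83.1  84.1] zdepth 0.0099
  hole px 179.0 214.0 [616.9 189.5  73.3  82.3  84.6] zdepth 0.0088
scene carton bench 0.0006 ztop 0.0466 311 topmean [ 0.5828 -0.1364  0.0438] 
   toprect [ 582.5 -136.1   71.    35.9   19.3] all [ 582.6 -136.3   71.1   36.4   19.2]
scene pot bench 0.0012 ztop 0.0656 180 topmean [ 0.603  -0.3197  0.0624] 
   toprect [ 602.8 -320.    40.3   42.7    3.9] all [ 603.3 -319.5   41.9   42.8   75.5]
scene vial bench 0.0008 ztop 0.0506 36 topmean [ 0.4344 -0.1404  0.0488] 
   toprect [ 433.9 -140.    19.7   16.9   36.8] all [ 435.2 -140.7   22.7   19.8    7.6]
scene inhaler bench 0.0008 ztop 0.0341 215 topmean [ 0.4273 -0.2955  0.0312] 
   toprect [ 434.6 -294.8   57.6   61.9   42.1] all [ 437.8 -296.3   66.2   69.8   43.8]
  hole px 395.0 224.0 [612.8 189.3  74.1  76.9  84.4] zdepth 0.0077
  hole px 353.0 218.0 [602.1  79.2  49.1  77.1  84.5] zdepth 0.0082
  hole px 398.0 192.0 [503.9 200.1  46.9  53.5   6.8] zdepth 0.007
  hole px 357.0 185.0 [493.3  90.1  27.4  33.2   6.8] zdepth 0.0077
```

View pics/top0c.png

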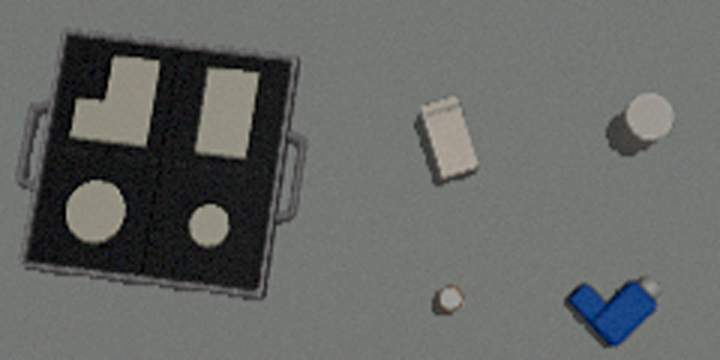

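View pics/scene0c.png

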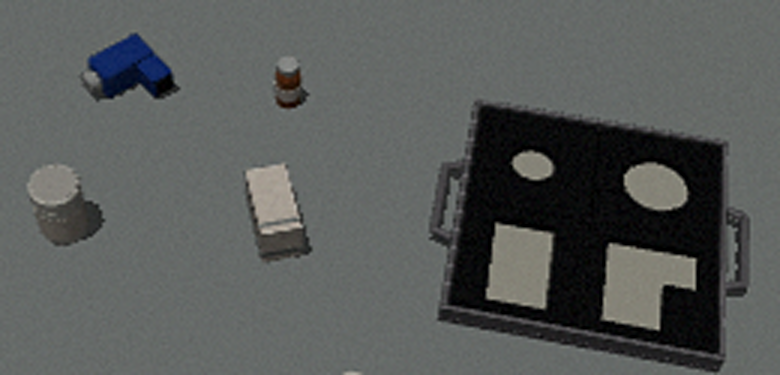

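The crop confirms that the tray is yawed about -5.6° and the L matches the insert's axes: mouthpiece on the left and bottom, so +y and -x. I corrected the hole centres for occlusion and averaged the two cameras. Spacing is 109–110 mm, as it should be.

| Item | x, y (mm) | Yaw |
|---|---|---|
| vial nest | 497, 89.5 | |
| pot nest | 507.5, 198.8 | |
| carton nest | 605.5, 78.4 | |
| inhaler nest | 616, 187.9 | |
| carton | 582.5, -136.4 | 19° |
| inhaler | 438, -295.8 | -45.6° |
| pot | 603, -320.3 | |
| vial | 434, -140.9 | |

I'll work in the order given, starting with the carton.

```bash
cat > go.py <<'E'
import sys,numpy as np
from rig import status
from scipy.spatial.transform import Rotation as R
# args: x y z(mm, TCP) heading of tool y(deg)
x,y,z,h=map(float,sys.argv[1:5]);s=status.get_obs();M=R.from_quat(s['tool_rot']).as_matrix()
p=s['position'];h0=np.degrees(np.arctan2(M[1,1],M[0,1]))
a=np.radians(h);d=np.array([x,y])/1000-p[:2]
print('pos',(p*1000).round(1),'head',h0.round(2),'tilt',np.degrees(np.arccos(-M[2,2])).round(2),'w',round(s['grip_width']*1000,1),'t',round(s['time'],1),'ft',s['ft_force'].round(1))
print('roll',round(np.radians((h0-h+180)%360-180),4),'then tx',round(d@[-np.sin(a),np.cos(a)],4),'ty',round(d@[np.cos(a),np.sin(a)],4),'tz',round(p[2]-z/1000,4))
E
python3 go.py 582.5 -136.4 120 109
```

```text
pos [215.6 585.9 194.8] head 69.79 tilt 0.12 w 87.1 t 0.1 ft [-0.  -0.3  0.3]
roll -0.6844 then tx -0.1118 ty -0.8024 tz 0.0748
```

Request:
arm_command(deltas=[1, 0, 0, 0, -0.171, 1, 0, 0, 0, -0.171, 1, 0, 0, 0, -0.171, 1, 0, 0, 0, -0.171, 1, -0.004, -0.03, 0.004, 0, 1, -0.006, -0.045, 0.005, 0, 1, -0.007, -0.05, 0.005, 0, 1, -0.007, -0.05, 0.005, 0, 1, -0.007, -0.05, 0.005, 0, 1, -0.007, -0.05, 0.005, 0, 1, -0.007, -0.05, 0.005, 0, 1, -0.007, -0.05, 0.005, 0])

```text
time: 1.6
position: [0.3875, 0.2473, 0.1565]
tool_rot: [-0.165, 0.986, -0.0, -0.0]
ft_force: [0.6, 0.9, 0.1]
grip_width: 0.0868
grip_force: 0.0
```

Request:
arm_command(deltas=[1, -0.007, -0.05, 0.005, 0, 1, -0.007, -0.05, 0.005, 0, 1, -0.007, -0.05, 0.005, 0, 1, -0.007, -0.05, 0.005, 0, 1, -0.007, -0.05, 0.005, 0, 1, -0.007, -0.05, 0.005, 0, 1, -0.007, -0.05, 0.005, 0, 1, -0.006, -0.045, 0.005, 0, 1, -0.005, -0.03, 0.002, 0, 1, 0, 0, 0, 0])

```text
time: 2.85
position: [0.5828, -0.1358, 0.1141]
tool_rot: [-0.163, 0.987, -0.0, 0.0]
ft_force: [-0.5, 0.8, -0.6]
grip_width: 0.0867
grip_force: 0.0
```

```bash
python3 go.py 582.5 -136.4 15 109
```

```text
pos [ 582.8 -135.8  114.1] head 108.81 tilt 0.04 w 86.7 t 2.9 ft [-0.5  0.8 -0.6]
roll -0.0033 then tx 0.0005 ty -0.0004 tz 0.0991
```

Request:
arm_command(deltas=[1, 0, -0.001, 0.025, -0.003, 1, 0, 0, 0.03, 0, 1, 0, 0, 0.025, 0, 1, 0, 0, 0.013, 0, 1, 0, 0, 0.005, 0, 1, 0, 0, 0, 0, -0.4, 0, 0, 0, 0, -1, 0, 0, 0, 0, -1, 0, 0, 0, 0, -1, 0, 0, 0, 0, -1, 0, 0, 0, 0, -1, 0, 0, 0, 0], newtons=15)

```text
time: 4.35
position: [0.5823, -0.1345, 0.0167]
tool_rot: [-0.166, 0.986, 0.0, -0.0]
ft_force: [-0.1, 1.3, -0.1]
grip_width: 0.035
grip_force: 14.4
```

Request:
arm_command(deltas=[-1, 0, 0, 0, 0, -1, 0, 0, -0.01, 0, -1, 0, 0, -0.02, 0, -1, 0, 0, -0.03, 0, -1, 0, 0, -0.03, 0, -1, 0, 0, -0.015, 0, -1, 0, 0, 0, 0])

```text
time: 5.22
position: [0.583, -0.1349, 0.123]
tool_rot: [-0.166, 0.986, -0.001, 0.001]
ft_force: [-0.6, 0.7, -1.0]
grip_width: 0.0343
grip_force: 15.0
```

```bash
python3 go.py 605.5 78.4 24 84.4
```

```text
pos [ 583.  -134.9  123. ] head 109.15 tilt 0.16 w 34.3 t 5.2 ft [-0.6  0.7 -1. ]
roll 0.432 then tx -0.0016 ty 0.2144 tz 0.099
```

Request:
arm_command(deltas=[-1, 0, 0, 0, 0.1, -1, 0, 0, 0, 0.166, -1, 0, 0, 0, 0.166, -1, 0, 0.02, 0, 0, -1, 0, 0.035, 0, 0, -1, 0, 0.04, 0, 0, -1, 0, 0.04, 0, 0, -1, 0, 0.04, 0, 0, -1, -0.001, 0.03, 0, 0, -1, 0, 0.01, 0, 0, -1, 0, 0, 0, 0])

```text
time: 6.6
position: [0.6036, 0.0801, 0.1212]
tool_rot: [0.047, 0.999, -0.0, -0.001]
ft_force: [0.1, 1.6, 0.3]
grip_width: 0.0346
grip_force: 15.0
```

```bash
python3 go.py 605.5 78.4 25 84.4; python3 -c "
from h import *
im,d=grab('scene','c1');cv2.imwrite('pics/c1c.png',cv2.resize(cv2.imread('pics/c1.png')[100:270,220:450],None,fx=3,fy=3,interpolation=cv2.INTER_CUBIC))"
```

```text
pos [603.6  80.1 121.2] head 84.57 tilt 0.07 w 34.6 t 6.6 ft [0.1 1.6 0.3]
roll 0.0029 then tx -0.002 ty -0.0015 tz 0.0962
```

View pics/c1c.png

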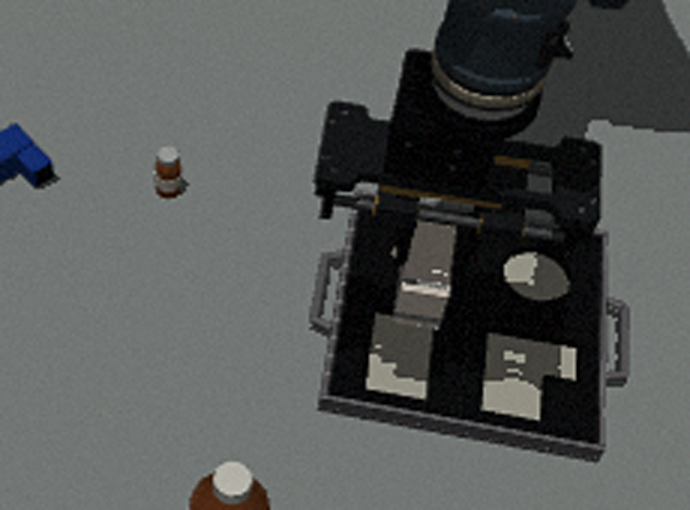

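The carton is held level above its cut-out at about (400,350) in the crop. Lowering it.

Request:
arm_command(deltas=[-1, -0.001, -0.001, 0.025, 0.003, -1, -0.001, 0, 0.03, 0, -1, 0, 0, 0.02, 0, -1, 0, 0, 0.01, 0, -1, 0, 0, 0.004, 0, -1, 0, 0, 0.002, 0, -1, 0, 0, 0, 0])

```text
time: 7.52
position: [0.6067, 0.078, 0.0314]
tool_rot: [0.05, 0.999, -0.0, 0.001]
ft_force: [0.5, 0.0, -1.1]
grip_width: 0.0345
grip_force: 15.0
```

```bash
python3 go.py 605.5 78.4 25.5 84.4
```

```text
pos [606.7  78.   31.4] head 84.22 tilt 0.07 w 34.5 t 7.5 ft [ 0.5  0.  -1.1]
roll -0.0031 then tx 0.0012 ty 0.0003 tz 0.0059
```

Request:
arm_command(deltas=[-1, 0, 0, 0.002, 0, -1, 0, 0, 0.001, 0, -1, 0, 0, 0.001, 0, -1, 0, 0, 0.001, 0, -1, 0, 0, 0, 0])

```text
time: 8.15
position: [0.6062, 0.0782, 0.0257]
tool_rot: [0.05, 0.999, 0.0, 0.0]
ft_force: [0.0, 0.3, -1.4]
grip_width: 0.0344
grip_force: 15.0
```

Request:
arm_command(deltas=[-1, 0, 0, 0.001, 0, -1, 0, 0, 0, 0])

```text
time: 8.4
position: [0.6063, 0.0782, 0.0255]
tool_rot: [0.05, 0.999, 0.0, 0.0]
ft_force: [-0.8, 1.2, 5.0]
grip_width: 0.0346
grip_force: 15.0
```

```bash
python3 -c "
from rig import status
for i in range(3):
  s=status.get_obs();print(s['position'],s['ft_force'],s['time'])"
```

```text
[0.60629612 0.07824825 0.0255185 ] [-0.84781217  1.18202068  4.97617235] 8.4
[0.60629612 0.07824825 0.0255185 ] [-0.84781217  1.18202068  4.97617235] 8.4
[0.60629612 0.07824825 0.0255185 ] [-0.84781217  1.18202068  4.97617235] 8.4
```

Contact at 5 N at the expected height. Releasing and going for the inhaler.

Request:
arm_command(deltas=[0, 0, 0, 0, 0, 0.3, 0, 0, 0, 0, 0.3, 0, 0, 0, 0, 0.3, 0, 0, -0.01, 0, 0.3, 0, 0, -0.025, 0, 0.3, 0, 0, -0.03, 0, 0.3, 0, 0, -0.03, 0, 1, 0, 0, 0, 0.175, 1, 0, 0, 0, 0.175, 1, 0, 0, 0, 0.175, 1, 0, 0, 0, 0.173, 1, 0, 0, 0, 0])

```text
time: 9.9
position: [0.6063, 0.0781, 0.1203]
tool_rot: [0.388, 0.922, 0.0, 0.0]
ft_force: [-0.5, -0.2, 0.0]
grip_width: 0.0862
grip_force: 0.0
```

```bash
python3 go.py 433.6 -311.3 110 44.4
```

```text
pos [606.3  78.1 120.3] head 44.35 tilt 0.04 w 86.2 t 9.9 ft [-0.5 -0.2  0. ]
roll -0.0008 then tx -0.1574 ty -0.3958 tz 0.0103
```

Request:
arm_command(deltas=[1, -0.009, -0.02, 0, 0, 1, -0.015, -0.038, 0, 0, 1, -0.018, -0.045, 0, 0, 1, -0.018, -0.045, 0, 0, 1, -0.018, -0.045, 0, 0, 1, -0.018, -0.045, 0, 0, 1, -0.018, -0.045, 0, 0, 1, -0.018, -0.045, 0, 0, 1, -0.015, -0.04, 0, 0, 1, -0.01, -0.028, 0, 0, 1, 0, 0, 0, 0])

```text
time: 11.28
position: [0.4302, -0.3132, 0.1199]
tool_rot: [0.39, 0.921, -0.0, 0.0]
ft_force: [0.2, 0.6, 0.5]
grip_width: 0.0872
grip_force: 0.0
```

```bash
python3 go.py 433.6 -311.3 13 44.4
```

```text
pos [ 430.2 -313.2  119.9] head 44.07 tilt 0.05 w 87.2 t 11.3 ft [0.2 0.6 0.5]
roll -0.0057 then tx -0.001 ty 0.0037 tz 0.1069
```

Request:
arm_command(deltas=[1, -0.001, 0.003, 0.025, -0.004, 1, 0, 0, 0.03, 0, 1, 0, 0, 0.025, 0, 1, 0, 0, 0.015, 0, 1, 0, 0, 0.007, 0, 1, 0, 0, 0.004, 0, 1, 0, 0, 0, 0])

```text
time: 12.15
position: [0.4351, -0.3094, 0.0141]
tool_rot: [0.387, 0.922, -0.0, 0.0]
ft_force: [-0.4, -0.2, -0.9]
grip_width: 0.0869
grip_force: 0.0
```

```bash
python3 go.py 433.6 -311.3 13 44.4
```

```text
pos [ 435.1 -309.4   14.1] head 44.47 tilt 0.04 w 86.9 t 12.2 ft [-0.4 -0.2 -0.9]
roll 0.0013 then tx -0.0003 ty -0.0024 tz 0.0011
```

Request:
arm_command(deltas=[1, 0, -0.002, 0.001, 0, -0.3, 0, 0, 0, 0, -1, 0, 0, 0, 0, -1, 0, 0, 0, 0, -1, 0, 0, 0, 0, -1, 0, 0, 0, 0, -1, 0, 0, 0, 0], newtons=15)

```text
time: 13.02
position: [0.4334, -0.3106, 0.0127]
tool_rot: [0.387, 0.922, 0.0, -0.0]
ft_force: [0.2, -0.5, 0.2]
grip_width: 0.0351
grip_force: 0.0
```

Request:
arm_command(deltas=[-1, 0, 0, 0, 0, -1, 0, 0, -0.01, 0, -1, 0, 0, -0.02, 0, -1, 0, 0, -0.03, 0, -1, 0, 0, -0.03, 0, -1, 0, 0, -0.015, 0, -1, 0, 0, 0, -0.1, -1, 0, 0, 0, -0.17, -1, 0, 0, 0, -0.17, -1, 0, 0, 0, -0.17, -1, 0, 0, 0, -0.09, -1, 0, 0, 0, 0])

```text
time: 14.52
position: [0.4331, -0.3104, 0.1176]
tool_rot: [0.048, 0.999, 0.0, -0.0]
ft_force: [-0.3, 0.1, 0.4]
grip_width: 0.0007
grip_force: 0.0
```

```bash
python3 go.py 622.6 173.2 23 84.4
```

```text
pos [ 433.1 -310.4  117.6] head 84.5 tilt 0.04 w 0.7 t 14.5 ft [-0.3  0.1  0.4]
roll 0.0018 then tx -0.1414 ty 0.4997 tz 0.0946
```

The gripper is shut on nothing: the inhaler slipped out or was missed. Looking.

Request:
arm_command(deltas=[1, 0, 0, -0.03, 0, 1, 0, 0, -0.03, 0, 1, -0.05, 0.04, 0, 0, 1, -0.05, 0.05, 0, 0, 1, -0.05, 0.05, 0, 0, 1, 0, 0.05, 0, 0, 1, 0, 0, 0, 0])

```text
time: 15.4
position: [0.5864, -0.1428, 0.1772]
tool_rot: [0.046, 0.999, 0.001, -0.001]
ft_force: [-0.8, 0.2, 0.5]
grip_width: 0.0622
grip_force: 0.0
```

```bash
python3 - <<'E'
from h import *
ims=[]
for n,(a,b,c,e) in dict(top=(305,240,385,320),scene=(190,115,270,195)).items():
    p,d=grab(n,n+'1');W=full(n,d);im=cv2.imread(f'pics/{n}1.png')
    ims.append(cv2.resize(im[b:e,a:c],None,fx=5,fy=5,interpolation=cv2.INTER_CUBIC))
    sub=im[b:e,a:c].astype(int);m=(sub[...,0]>sub[...,2]+40)
    P=W[b:e,a:c];A=P[m&(P[...,2]>.006)&(P[...,2]<.06)];r=cv2.minAreaRect((A[:,:2]*1000).astype(np.float32))
    B=P[(P[...,2]>.008)&(P[...,2]<.06)]
    print(n,np.round(r[0]+r[1]+(r[2],),1),'all',np.round(np.hstack([*cv2.minAreaRect((B[:,:2]*1000).astype(np.float32))]),1),'z',np.percentile(A[:,2],[50,99]))
cv2.imwrite('pics/inh.png',np.hstack(ims))
E
```

```text
top [ 433.8 -290.9   60.8   57.1   44.2] all [ 438.  -295.2   60.9   69.2   44.5] z [0.0309218  0.03629253]
scene [ 434.1 -292.2   60.9   58.9   41.8] all [ 500.6 -309.8   77.7  216.2   74.1] z [0.03010898 0.03503655]
```

View pics/inh.png

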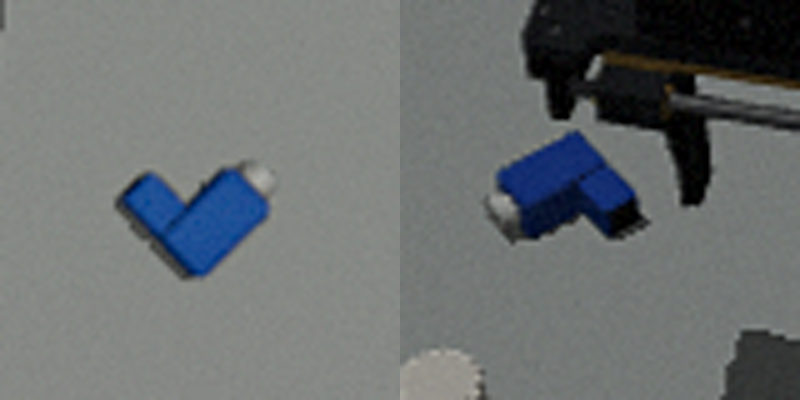

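The inhaler has not moved, still at (438,-295) with yaw -45.5°. I lifted before the fingers had finished closing, so I'll redo it with a longer close and check the grip.

Request:
arm_command(deltas=[0.5, 0, 0, 0, 0.175, 0.5, 0, 0, 0, 0.175, 0.5, 0, 0, 0, 0.175, 0.5, 0, 0, 0, 0.174, 0.5, 0, 0, 0, 0])

```text
time: 16.12
position: [0.5864, -0.1487, 0.1778]
tool_rot: [0.387, 0.922, -0.0, 0.0]
ft_force: [0.5, -0.1, 0.0]
grip_width: 0.0653
grip_force: 0.0
```

```bash
python3 go.py 433.6 -310.8 60 44.4
```

```text
pos [ 586.4 -148.7  177.8] head 44.48 tilt 0.02 w 65.3 t 16.1 ft [ 0.5 -0.1  0. ]
roll 0.0013 then tx -0.0089 ty -0.2226 tz 0.1178
```

Request:
arm_command(deltas=[0.5, -0.001, -0.02, 0.01, 0, 0.5, -0.002, -0.04, 0.02, 0, 0.5, -0.002, -0.045, 0.025, 0, 0.5, -0.002, -0.045, 0.025, 0, 0.5, -0.001, -0.04, 0.02, 0, 0.5, -0.001, -0.022, 0.012, 0, 0.5, 0, -0.01, 0.006, 0, 0.5, 0, 0, 0, 0, 0.5, 0, 0, 0, 0])

```text
time: 17.25
position: [0.4353, -0.3088, 0.0601]
tool_rot: [0.386, 0.922, -0.0, 0.0]
ft_force: [0.3, 0.8, -0.4]
grip_width: 0.0651
grip_force: 0.0
```

```bash
python3 go.py 433.6 -310.8 13 44.4
```

```text
pos [ 435.3 -308.8   60.1] head 44.58 tilt 0.05 w 65.1 t 17.2 ft [ 0.3  0.8 -0.4]
roll 0.0031 then tx -0.0002 ty -0.0026 tz 0.0471
```

Request:
arm_command(deltas=[0.5, 0, -0.002, 0.02, 0.002, 0.5, 0, 0, 0.017, 0, 0.5, 0, 0, 0.007, 0, 0.5, 0, 0, 0.003, 0, 0.5, 0, 0, 0, 0, -1, 0, 0, 0, 0, -1, 0, 0, 0, 0, -1, 0, 0, 0, 0, -1, 0, 0, 0, 0, -1, 0, 0, 0, 0, -1, 0, 0, 0, 0, -1, 0, 0, 0, 0], newtons=15)

```text
time: 18.75
position: [0.4333, -0.3104, 0.0127]
tool_rot: [0.388, 0.922, 0.0, -0.0]
ft_force: [1.4, -0.5, -0.0]
grip_width: 0.0044
grip_force: 0.0
```

Request:
arm_command(deltas=[-1, 0, 0, 0, 0, -1, 0, 0, 0, 0])

```text
time: 19.0
position: [0.4333, -0.3105, 0.0128]
tool_rot: [0.387, 0.922, -0.0, -0.0]
ft_force: [-0.2, 0.2, -0.1]
grip_width: 0.0006
grip_force: 0.0
```

Empty again at the right pose, so I need to look.

```bash
python3 - <<'E'
from h import *
ims=[]
for n,(a,b,c,e) in dict(top=(305,240,385,320),scene=(170,95,250,175)).items():
    p,d=grab(n,n+'2');im=cv2.imread(f'pics/{n}2.png')
    ims.append(cv2.resize(im[b:e,a:c],None,fx=5,fy=5,interpolation=cv2.INTER_CUBIC))
cv2.imwrite('pics/inh2.png',np.hstack(ims))
E
```

```text
(no output)
```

View pics/inh2.png

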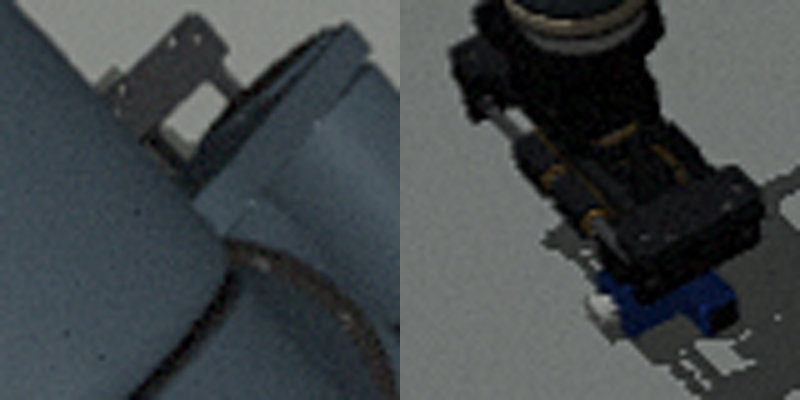

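```bash
python3 - <<'E'
from h import *
from rig import status
s=status.get_obs();print(s['position'],s['grip_width'],s['q'].round(3),s['joint_torque'].round(1))
d=np.load('scene2.npy');W=full('scene',d);im=cv2.imread('pics/scene2.png').astype(int)
P=W[95:175,170:250];c=im[95:175,170:250];blue=(c[...,0]>c[...,2]+40)
A=P[blue];print('blue n',len(A),np.nanpercentile(A,[2,50,98],axis=0).round(3))
d0=np.load('scene0.npy');W0=full('scene',d0);c0=cv2.imread('pics/scene0.png').astype(int)[95:175,170:250];b0=c0[...,0]>c0[...,2]+40
print('same-pixel depth change',np.nanmedian(W[95:175,170:250][blue&b0]-W0[95:175,170:250][blue&b0],axis=0).round(4),(blue&b0).sum(),b0.sum(),blue.sum())
g=(~blue)&(P[...,2]>.01)&(P[...,2]<.16)
for lo,hi in((.01,.03),(.03,.06),(.06,.09),(.09,.12),(.12,.16)):
    Q=P[g&(P[...,2]>lo)&(P[...,2]<hi)];print(lo,hi,len(Q),np.percentile(Q,[5,50,95],axis=0).round(3).tolist() if len(Q) else '')
cv2.imwrite('pics/inh3.png',np.hstack([cv2.resize(cv2.imread('pics/scene2.png')[120:170,190:240],(400,400),interpolation=cv2.INTER_CUBIC),cv2.resize(cv2.imread('pics/scene0.png')[120:170,190:240],(400,400),interpolation=cv2.INTER_CUBIC)]))
E
```

```text
[ 0.43336213 -0.31043774  0.01274797] 0.00019923580335505026 [-0.831  0.694  1.8    0.     0.648 -1.606] [ -0.  -41.4  -8.   -0.    0.1   0. ]
blue n 46 [[ 0.426 -0.321  0.006]
 [ 0.441 -0.269  0.029]
 [ 0.451 -0.253  0.033]]
same-pixel depth change [0.0002 0.0001 0.0002] 42 242 46
0.01 0.03 154 [[0.43, -0.33, 0.012], [0.445, -0.297, 0.022], [0.455, -0.256, 0.029]]
0.03 0.06 42 [[0.43, -0.327, 0.031], [0.44, -0.314, 0.045], [0.45, -0.273, 0.058]]
0.06 0.09 7 [[0.435, -0.325, 0.06], [0.442, -0.318, 0.065], [0.449, -0.312, 0.067]]
0.09 0.12 117 [[0.398, -0.389, 0.11], [0.483, -0.269, 0.116], [0.517, -0.231, 0.12]]
0.12 0.16 1216 [[0.399, -0.387, 0.123], [0.462, -0.29, 0.147], [0.517, -0.234, 0.155]]
```

View pics/inh3.png

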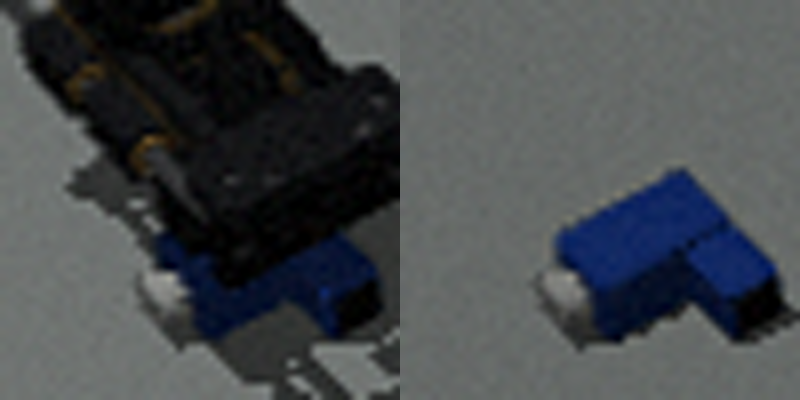

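```bash
python3 - <<'E'
from h import *
W=full('scene',np.load('scene1.npy'));P=W.reshape(-1,3)
# tool at (.5864,-.1428..-.1487,.1772), fingers along ~y
g=(abs(P[:,0]-.586)<.06)&(abs(P[:,1]+.146)<.08)&(P[:,2]>.08)&(P[:,2]<.3);Q=P[g]
for lo in np.arange(.13,.26,.01):
    q=Q[(Q[:,2]>=lo)&(Q[:,2]<lo+.01)]
    if len(q):print(lo.round(2),len(q),'y',np.percentile(q[:,1],[2,50,98]).round(3),'x',np.median(q[:,0]).round(3))
print('min z',np.sort(Q[:,2])[:8].round(3))
W=full('scene',np.load('scene2.npy'));P=W.reshape(-1,3)
g=(abs(P[:,0]-.6055)<.05)&(abs(P[:,1]-.0784)<.04)&(P[:,2]>.03)&(P[:,2]<.09);Q=P[g];t=Q[Q[:,2]>.05]
print('carton',len(t),np.percentile(Q[:,2],[50,99]),cv2.minAreaRect((t[:,:2]*1000).astype(np.float32)))
E
```

```text
0.2 14 y [-0.188 -0.179 -0.105] x 0.593
0.21 35 y [-0.188 -0.18  -0.104] x 0.594
0.22 37 y [-0.188 -0.18  -0.105] x 0.594
0.23 37 y [-0.191 -0.181 -0.103] x 0.594
0.24 43 y [-0.193 -0.179 -0.102] x 0.594
0.25 25 y [-0.192 -0.185 -0.18 ] x 0.593
min z [0.204 0.204 0.205 0.205 0.205 0.206 0.206 0.206]
carton 318 [0.05183568 0.05554604] ((605.5712280273438, 76.6163330078125), (35.74639129638672, 71.31256103515625), 83.87113189697266)
```

The depth shows the real fingertips about 20–27 mm above the reported TCP. The carton was therefore held only by its top edge, though it sits properly now, with its top at 52 mm and its centre at (605.6,76.6). The fingers closed just above the inhaler. I'll lift and measure the tip offset directly.

Request:
arm_command(deltas=[-1, 0, 0, -0.02, 0, -1, 0, 0, -0.04, 0, -1, 0, 0, -0.04, 0, -1, 0, 0, 0, 0, -1, 0, 0, 0, 0])

```text
time: 19.73
position: [0.4329, -0.31, 0.1124]
tool_rot: [0.387, 0.922, 0.0, -0.0]
ft_force: [-0.5, -0.1, 0.1]
grip_width: 0.0008
grip_force: 0.0
```

```bash
cat > tip.py <<'E'
from h import *
import sys
s=status.get_obs();x,y,z=s['position'];print(s['position'].round(4),s['grip_width'])
for n in('scene','top'):
    p,d=grab(n,'tip_'+n+sys.argv[1]);P=full(n,d).reshape(-1,3)
    g=(np.hypot(P[:,0]-x,P[:,1]-y)<.07)&(P[:,2]>z-.04)&(P[:,2]<z+.06);Q=P[g]
    if len(Q):
        l=Q[Q[:,2]<Q[:,2].min()+.012];print(n,len(Q),'minz',np.sort(Q[:,2])[:6].round(4),'low pts',l.mean(0).round(4))
E
python3 tip.py a
```

```text
[ 0.4329 -0.31    0.1124] 0.0008481599075221219
scene 54 minz [0.1386 0.1405 0.1405 0.1409 0.1419 0.1419] low pts [ 0.442  -0.3156  0.1444]
```

Request:
arm_command(deltas=[0.5, 0, 0, 0, 0, 0.5, 0, 0, 0, 0, 0.5, 0, 0, 0, 0, 0.5, 0, 0, 0, 0, 0.5, 0, 0, 0, 0, 0.5, 0, 0, 0, 0, 0.5, 0, 0, 0, 0, 0.5, 0, 0, 0, 0])

```text
time: 20.82
position: [0.4333, -0.3105, 0.1128]
tool_rot: [0.387, 0.922, -0.0, 0.0]
ft_force: [0.9, 0.2, -0.3]
grip_width: 0.0641
grip_force: 0.0
```

```bash
python3 tip.py b; python3 -c "
import cv2,numpy as np
f=lambda t:cv2.resize(cv2.imread('pics/tip_scene%s.png'%t)[60:190,160:290],(400,400),interpolation=cv2.INTER_CUBIC)
cv2.imwrite('pics/tips.png',np.hstack([f('a'),f('b')]))"
```

```text
[ 0.4333 -0.3105  0.1128] 0.06410846237773134
scene 86 minz [0.1372 0.1399 0.1409 0.1411 0.1411 0.1411] low pts [ 0.4497 -0.3011  0.1445]
```

View pics/tips.png

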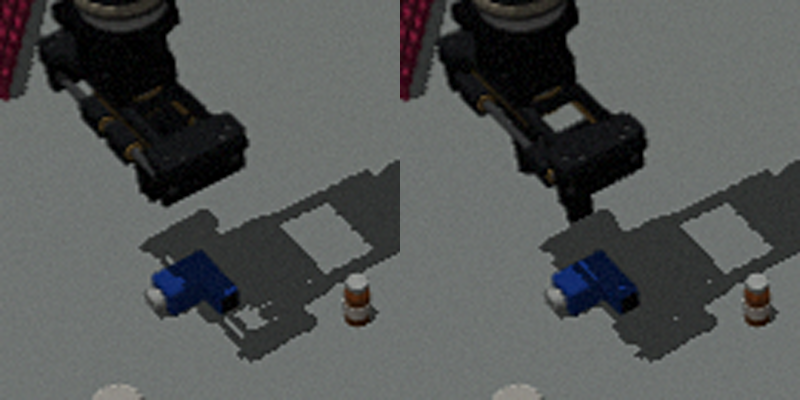

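The real tips are at z ≈ 0.140 while the TCP reads 0.1125, so the offset is about 27 mm. I'll check it on the earlier pictures, then descend step by step.

```bash
python3 - <<'E'
from h import *
def f(tag,x,y,z,dark=True):
    P=full('scene',np.load(tag+'.npy'));im=cv2.imread(f'pics/{tag}.png').astype(int).max(2)
    g=(np.hypot(P[...,0]-x,P[...,1]-y)<.075)&(P[...,2]>z-.05)&(P[...,2]<z+.07)&(im<45)
    Q=P[g];print(tag,'reported',z,len(Q),np.sort(Q[:,2])[:12].round(4),)
f('scene0',.2155,.5859,.1948); f('c1',.604,.080,.1212)
E
python3 go.py 433.6 -310.8 13 44.4
```

```text
scene0 reported 0.1948 77 [0.2206 0.2213 0.2217 0.2219 0.2226 0.2236 0.224  0.2242 0.2243 0.225
 0.2255 0.2274]
c1 reported 0.1212 147 [0.105  0.1072 0.1075 0.1128 0.1154 0.1163 0.1165 0.1167 0.1184 0.1187
 0.1189 0.1448]
pos [ 433.3 -310.4  112.7] head 44.4 tilt 0.0 w 64.9 t 20.9 ft [-0.7 -0.5  1.3]
roll 0.0001 then tx -0.0004 ty -0.0001 tz 0.0997
```

Consistent, about 25–26 mm from the start. For the inhaler I'll aim at a reported z of -11, which puts the tips about 14.5 mm up, and lower with force checks.

Request:
arm_command(deltas=[0.5, 0, 0, 0.02, 0, 0.5, 0, 0, 0.03, 0, 0.5, 0, 0, 0.03, 0, 0.5, 0, 0, 0.015, 0, 0.5, 0, 0, 0.007, 0, 0.5, 0, 0, 0.005, 0, 0.5, 0, 0, 0.004, 0, 0.5, 0, 0, 0.003, 0, 0.5, 0, 0, 0.003, 0, 0.5, 0, 0, 0.003, 0, 0.5, 0, 0, 0, 0])

```text
time: 22.3
position: [0.4332, -0.3104, -0.0074]
tool_rot: [0.388, 0.922, 0.0, -0.0]
ft_force: [-0.3, -0.2, -0.3]
grip_width: 0.0651
grip_force: 0.0
```

```bash
python3 tip.py c; python3 go.py 433.6 -310.8 -11 44.4
```

```text
[ 0.4332 -0.3104 -0.0074] 0.06508273924619837
scene 979 minz [-0.0053 -0.0048 -0.0048 -0.0045 -0.0044 -0.0042] low pts [ 0.456  -0.3153 -0.    ]
pos [ 433.3 -310.5   -7.3] head 44.41 tilt 0.0 w 65.3 t 22.4 ft [0.  0.5 0.7]
roll 0.0001 then tx -0.0004 ty -0.0 tz 0.0037
```

No contact at a reported z of -7, which confirms the offset. Down another 4 mm and grip.

Request:
arm_command(deltas=[0.5, 0, 0, 0.002, 0, 0.5, 0, 0, 0.002, 0, 0.5, 0, 0, 0, 0, -1, 0, 0, 0, 0, -1, 0, 0, 0, 0, -1, 0, 0, 0, 0, -1, 0, 0, 0, 0, -1, 0, 0, 0, 0, -1, 0, 0, 0, 0], newtons=12)

```text
time: 23.52
position: [0.4333, -0.3105, -0.0112]
tool_rot: [0.387, 0.922, -0.0, 0.0]
ft_force: [-0.3, -0.0, 0.3]
grip_width: 0.0338
grip_force: 12.0
```

Gripped at 33.8 mm with 12 N. Lifting and turning 40°.

Request:
arm_command(deltas=[-1, 0, 0, -0.01, 0, -1, 0, 0, -0.02, 0, -1, 0, 0, -0.03, 0, -1, 0, 0, -0.03, 0, -1, 0, 0, -0.015, 0, -1, 0, 0, 0, -0.1, -1, 0, 0, 0, -0.17, -1, 0, 0, 0, -0.17, -1, 0, 0, 0, -0.17, -1, 0, 0, 0, -0.09, -1, 0, 0, 0, 0])

```text
time: 24.9
position: [0.4331, -0.3102, 0.0936]
tool_rot: [0.048, 0.999, 0.0, -0.0]
ft_force: [-0.5, 0.0, 0.2]
grip_width: 0.0338
grip_force: 12.0
```

```bash
python3 go.py 622.6 173.2 -2 84.4
```

```text
pos [ 433.1 -310.2   93.6] head 84.45 tilt 0.04 w 33.8 t 24.9 ft [-0.5  0.   0.2]
roll 0.0008 then tx -0.1414 ty 0.4996 tz 0.0956
```

Request:
arm_command(deltas=[-1, -0.006, 0.02, 0, 0, -1, -0.01, 0.035, 0, 0, -1, -0.012, 0.044, 0, 0, -1, -0.013, 0.046, 0, 0, -1, -0.013, 0.046, 0, 0, -1, -0.013, 0.046, 0, 0, -1, -0.013, 0.046, 0, 0, -1, -0.013, 0.046, 0, 0, -1, -0.013, 0.046, 0, 0, -1, -0.012, 0.044, 0, 0, -1, -0.011, 0.038, 0, 0, -1, -0.008, 0.027, 0, 0])

```text
time: 26.4
position: [0.6152, 0.1617, 0.0935]
tool_rot: [0.047, 0.999, 0.0, -0.0]
ft_force: [0.5, -0.9, -0.7]
grip_width: 0.0338
grip_force: 12.0
```

Request:
arm_command(deltas=[-1, -0.004, 0.015, 0, 0, -1, 0, 0, 0, 0, -1, 0, 0, 0, 0])

```text
time: 26.78
position: [0.6206, 0.1721, 0.0935]
tool_rot: [0.048, 0.999, -0.0, -0.001]
ft_force: [0.2, 0.2, -0.1]
grip_width: 0.0338
grip_force: 12.0
```

```bash
python3 go.py 622.6 173.2 -2 84.4; python3 - <<'E'
from h import *
p,d=grab('scene','c3');im=cv2.imread('pics/c3.png').astype(int);P=full('scene',d)
m=(im[...,0]>im[...,2]+40)&(abs(P[...,0]-.616)<.08)&(abs(P[...,1]-.188)<.08)
A=P[m];print(len(A),np.percentile(A,[1,50,99],axis=0).round(3));print(cv2.minAreaRect((A[:,:2]*1000).astype(np.float32)))
cv2.imwrite('pics/c3c.png',cv2.resize(im[100:270,280:450].astype(np.uint8),None,fx=3,fy=3,interpolation=cv2.INTER_CUBIC))
E
```

```text
pos [620.6 172.1  93.5] head 84.47 tilt 0.08 w 33.8 t 26.8 ft [ 0.2  0.2 -0.1]
roll 0.0013 then tx -0.0019 ty 0.0013 tz 0.0955
131 [[0.582 0.157 0.117]
 [0.619 0.175 0.135]
 [0.636 0.197 0.138]]
((608.021240234375, 176.20254516601562), (29.629718780517578, 61.411617279052734), 72.74224090576172)
```

View pics/c3c.png

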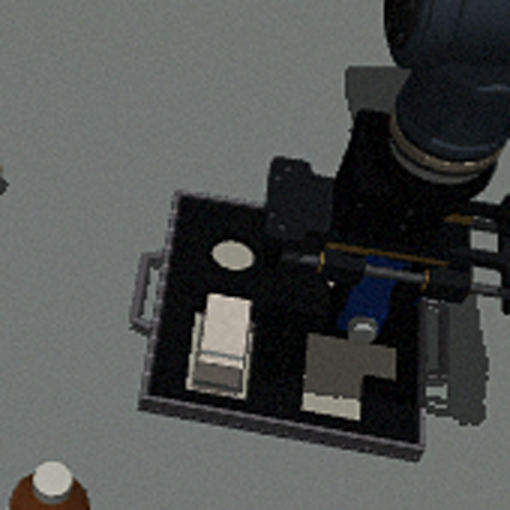

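The picture shows the carton seated in its cut-out at about (222,340), with pale floor on both sides. The inhaler is held with its canister to +x at (362,325), above the L. Lowering.

Request:
arm_command(deltas=[-1, -0.001, 0.001, 0.025, 0.001, -1, -0.001, 0, 0.03, 0, -1, 0, 0, 0.02, 0, -1, 0, 0, 0.01, 0, -1, 0, 0, 0.004, 0, -1, 0, 0, 0.002, 0, -1, 0, 0, 0.001, 0, -1, 0, 0, 0, 0])

```text
time: 27.82
position: [0.6239, 0.1737, 0.0023]
tool_rot: [0.048, 0.999, 0.0, 0.0]
ft_force: [-0.6, -0.3, 0.1]
grip_width: 0.0338
grip_force: 12.0
```

```bash
python3 go.py 622.6 173.2 -2 84.4
```

```text
pos [623.9 173.7   2.3] head 84.46 tilt 0.05 w 33.8 t 27.8 ft [-0.6 -0.3  0.1]
roll 0.0011 then tx 0.0012 ty -0.0006 tz 0.0043
```

Request:
arm_command(deltas=[-1, 0.001, 0, 0.001, 0, -1, 0, 0, 0.001, 0, -1, 0, 0, 0.001, 0, -1, 0, 0, 0.001, 0, -1, 0, 0, 0, 0])

```text
time: 28.45
position: [0.6226, 0.1737, -0.0022]
tool_rot: [0.048, 0.999, -0.0, 0.0]
ft_force: [-0.4, 0.3, 0.3]
grip_width: 0.034
grip_force: 12.0
```

Request:
arm_command(deltas=[-1, 0, 0, 0.0005, 0, -1, 0, 0, 0, 0])

```text
time: 28.7
position: [0.6226, 0.1737, -0.0022]
tool_rot: [0.048, 0.999, -0.0, 0.0]
ft_force: [-1.2, -0.3, 4.6]
grip_width: 0.0339
grip_force: 12.0
```

Floor contact at 4.6 N. Releasing and going for the pot.

Request:
arm_command(deltas=[-0.1, 0, 0, 0, 0, 0.3, 0, 0, 0, 0, 0.3, 0, 0, 0, 0, 0.3, 0, 0, 0, 0, 0.3, 0, 0, -0.01, 0, 0.3, 0, 0, -0.025, 0, 0.3, 0, 0, -0.035, 0, 0.3, 0, 0, -0.035, 0, 0.3, 0, 0, 0, 0])

```text
time: 29.82
position: [0.6254, 0.1741, 0.1064]
tool_rot: [0.048, 0.999, 0.001, 0.004]
ft_force: [0.5, 0.0, 0.3]
grip_width: 0.0566
grip_force: 0.0
```

```bash
python3 go.py 603 -320.3 100 84.4
```

```text
pos [625.4 174.1 106.4] head 84.46 tilt 0.47 w 56.6 t 29.8 ft [0.5 0.  0.3]
roll 0.0011 then tx -0.026 ty -0.4942 tz 0.0064
```

Request:
arm_command(deltas=[0.7, -0.001, -0.02, 0, 0, 0.7, -0.002, -0.035, 0, 0, 0.7, -0.002, -0.045, 0, 0, 0.7, -0.002, -0.045, 0, 0, 0.7, -0.002, -0.045, 0, 0, 0.7, -0.002, -0.045, 0, 0, 0.7, -0.002, -0.045, 0, 0, 0.7, -0.002, -0.045, 0, 0, 0.7, -0.002, -0.045, 0, 0, 0.7, -0.002, -0.045, 0, 0, 0.7, -0.002, -0.045, 0, 0, 0.7, -0.002, -0.03, 0, 0])

```text
time: 31.32
position: [0.596, -0.3188, 0.1006]
tool_rot: [0.05, 0.999, 0.001, -0.001]
ft_force: [0.4, 0.9, -0.3]
grip_width: 0.0742
grip_force: 0.0
```

Request:
arm_command(deltas=[0.7, 0, -0.004, 0, 0, 0.7, 0, 0, 0, 0, 0.7, 0, 0, 0, 0])

```text
time: 31.7
position: [0.5976, -0.3183, 0.1021]
tool_rot: [0.048, 0.999, 0.001, -0.0]
ft_force: [-0.5, 1.4, -1.0]
grip_width: 0.0739
grip_force: 0.0
```

```bash
python3 go.py 603 -320.3 9 84.4
```

```text
pos [ 597.6 -318.3  102.1] head 84.55 tilt 0.08 w 73.9 t 31.7 ft [-0.5  1.4 -1. ]
roll 0.0027 then tx -0.0055 ty -0.0015 tz 0.0931
```

Request:
arm_command(deltas=[0.7, -0.004, -0.002, 0.01, 0, 0.7, -0.001, 0, 0.025, 0, 0.7, 0, 0, 0.025, 0, 0.7, 0, 0, 0.01, 0, 0.7, 0, 0, 0, 0, 0.7, 0, 0, 0, 0])

```text
time: 32.45
position: [0.6033, -0.3231, 0.0332]
tool_rot: [0.048, 0.999, -0.001, 0.001]
ft_force: [-0.0, 0.5, 0.0]
grip_width: 0.0737
grip_force: 0.0
```

```bash
python3 go.py 603 -320.3 9 84.4
```

```text
pos [ 603.3 -323.1   33.2] head 84.47 tilt 0.11 w 73.7 t 32.5 ft [-0.   0.5  0. ]
roll 0.0012 then tx 0.0005 ty 0.0027 tz 0.0242
```

Request:
arm_command(deltas=[0.7, 0, 0.002, 0.012, 0, 0.7, 0, 0, 0.008, 0, 0.7, 0, 0, 0.004, 0, 0.7, 0, 0, 0, 0, -1, 0, 0, 0, 0, -1, 0, 0, 0, 0, -1, 0, 0, 0, 0, -1, 0, 0, 0, 0, -1, 0, 0, 0, 0, -1, 0, 0, 0, 0], newtons=12)

```text
time: 33.7
position: [0.6027, -0.3206, 0.0084]
tool_rot: [0.048, 0.999, 0.0, 0.0]
ft_force: [0.1, 1.2, 0.5]
grip_width: 0.0438
grip_force: 12.0
```

Request:
arm_command(deltas=[-1, 0, 0, -0.01, 0, -1, 0, 0, -0.02, 0, -1, 0, 0, -0.03, 0, -1, 0, 0, -0.025, 0, -1, 0, 0, -0.01, 0, -1, 0, 0, 0, 0])

```text
time: 34.45
position: [0.6032, -0.3211, 0.1047]
tool_rot: [0.048, 0.999, -0.001, 0.001]
ft_force: [0.4, 0.5, -0.9]
grip_width: 0.0434
grip_force: 12.0
```

```bash
python3 go.py 507.5 198.8 17.5 84.4
```

```text
pos [ 603.2 -321.1  104.7] head 84.45 tilt 0.14 w 43.4 t 34.5 ft [ 0.4  0.5 -0.9]
roll 0.0009 then tx 0.1459 ty 0.5081 tz 0.0872
```

Request:
arm_command(deltas=[-1, 0.006, 0.02, 0, 0, -1, 0.01, 0.035, 0, 0, -1, 0.0125, 0.044, 0, 0, -1, 0.0125, 0.044, 0, 0, -1, 0.0125, 0.044, 0, 0, -1, 0.0125, 0.044, 0, 0, -1, 0.0125, 0.044, 0, 0, -1, 0.0125, 0.044, 0, 0, -1, 0.0125, 0.044, 0, 0, -1, 0.0125, 0.044, 0, 0, -1, 0.0125, 0.044, 0, 0, -1, 0.01, 0.035, 0, 0])

```text
time: 35.95
position: [0.5086, 0.1788, 0.1021]
tool_rot: [0.048, 0.999, -0.0, -0.002]
ft_force: [0.1, -1.2, -0.9]
grip_width: 0.0435
grip_force: 12.0
```

Request:
arm_command(deltas=[-1, 0.005, 0.015, 0, 0, -1, 0.002, 0.007, 0, 0, -1, 0, 0, 0, 0, -1, 0, 0, 0, 0])

```text
time: 36.45
position: [0.5072, 0.1979, 0.1032]
tool_rot: [0.049, 0.999, -0.0, -0.0]
ft_force: [0.8, -0.1, -0.5]
grip_width: 0.0435
grip_force: 12.0
```

```bash
python3 go.py 507.5 198.8 17.5 84.4
```

```text
pos [507.2 197.9 103.2] head 84.37 tilt 0.02 w 43.5 t 36.5 ft [ 0.8 -0.1 -0.5]
roll -0.0005 then tx -0.0002 ty 0.0009 tz 0.0857
```

Request:
arm_command(deltas=[-1, 0, 0.001, 0.02, 0, -1, 0, 0, 0.025, 0, -1, 0, 0, 0.02, 0, -1, 0, 0, 0.01, 0, -1, 0, 0, 0.004, 0, -1, 0, 0, 0.002, 0, -1, 0, 0, 0.001, 0, -1, 0, 0, 0.001, 0, -1, 0, 0, 0, 0])

```text
time: 37.58
position: [0.5071, 0.2001, 0.0205]
tool_rot: [0.048, 0.999, 0.0, 0.0]
ft_force: [0.1, -0.4, -1.0]
grip_width: 0.0436
grip_force: 12.0
```

```bash
python3 go.py 507.5 198.8 17.5 84.4
```

```text
pos [507.1 200.1  20.5] head 84.46 tilt 0.02 w 43.6 t 37.6 ft [ 0.1 -0.4 -1. ]
roll 0.0011 then tx -0.0005 ty -0.0012 tz 0.003
```

Request:
arm_command(deltas=[-1, 0, -0.001, 0.001, 0, -1, 0, 0, 0.001, 0, -1, 0, 0, 0.001, 0, -1, 0, 0, 0, 0])

```text
time: 38.08
position: [0.507, 0.199, 0.0173]
tool_rot: [0.048, 0.999, -0.0, 0.0]
ft_force: [-0.1, 0.9, 1.5]
grip_width: 0.043
grip_force: 11.9
```

Request:
arm_command(deltas=[-1, 0, 0, 0.0005, 0, -1, 0, 0, 0, 0])

```text
time: 38.33
position: [0.5071, 0.199, 0.0172]
tool_rot: [0.048, 0.999, 0.0, 0.0]
ft_force: [-0.6, 0.3, 4.7]
grip_width: 0.0437
grip_force: 11.9
```

Contact. Releasing and going for the vial.

Request:
arm_command(deltas=[0.2, 0, 0, 0, 0, 0.4, 0, 0, 0, 0, 0.4, 0, 0, 0, 0, 0.4, 0, 0, 0, 0, 0.4, 0, 0, -0.01, 0, 0.4, 0, 0, -0.025, 0, 0.4, 0, 0, -0.03, 0, 0.4, 0, 0, -0.025, 0, 0.4, 0, 0, 0, 0, 0.4, 0, 0, 0, 0])

```text
time: 39.58
position: [0.5064, 0.1988, 0.1065]
tool_rot: [0.048, 0.999, -0.0, -0.0]
ft_force: [0.1, -1.1, 0.2]
grip_width: 0.0606
grip_force: 0.0
```

```bash
python3 go.py 434 -140.9 100 84.4
```

```text
pos [506.4 198.8 106.5] head 84.45 tilt 0.04 w 60.6 t 39.6 ft [ 0.1 -1.1  0.2]
roll 0.0009 then tx 0.0389 ty -0.3452 tz 0.0065
```

Request:
arm_command(deltas=[0.2, 0.002, -0.02, 0, 0, 0.2, 0.004, -0.035, 0, 0, 0.2, 0.005, -0.045, 0, 0, 0.2, 0.005, -0.045, 0, 0, 0.2, 0.005, -0.045, 0, 0, 0.2, 0.005, -0.045, 0, 0, 0.2, 0.005, -0.045, 0, 0, 0.2, 0.004, -0.035, 0, 0, 0.2, 0.003, -0.02, 0, 0, 0.2, 0.001, -0.01, 0, 0, 0.2, 0, 0, 0, 0, 0.2, 0, 0, 0, 0])

```text
time: 41.08
position: [0.4344, -0.1399, 0.1065]
tool_rot: [0.048, 0.999, 0.0, -0.0]
ft_force: [-0.5, -0.0, 0.5]
grip_width: 0.0522
grip_force: 0.0
```

```bash
python3 go.py 434 -140.9 -11 84.4
```

```text
pos [ 434.4 -139.9  106.5] head 84.49 tilt 0.06 w 52.2 t 41.1 ft [-0.5 -0.   0.5]
roll 0.0015 then tx 0.0003 ty -0.001 tz 0.1175
```

Request:
arm_command(deltas=[0.2, 0, -0.001, 0.025, 0, 0.2, 0, 0, 0.03, 0, 0.2, 0, 0, 0.03, 0, 0.2, 0, 0, 0.015, 0, 0.2, 0, 0, 0.008, 0, 0.2, 0, 0, 0.005, 0, 0.2, 0, 0, 0.002, 0, 0.2, 0, 0, 0, 0, 0.2, 0, 0, 0, 0])

```text
time: 42.2
position: [0.4349, -0.1418, -0.0079]
tool_rot: [0.048, 0.999, -0.0, 0.0]
ft_force: [0.8, -0.2, 0.2]
grip_width: 0.0517
grip_force: 0.0
```

```bash
python3 go.py 434 -140.9 -11 84.4
```

```text
pos [ 434.9 -141.8   -7.9] head 84.45 tilt 0.05 w 51.7 t 42.2 ft [ 0.8 -0.2  0.2]
roll 0.0009 then tx 0.001 ty 0.0008 tz 0.0031
```

Request:
arm_command(deltas=[0.2, 0.001, 0.001, 0.002, 0, 0.2, 0, 0, 0.001, 0, 0.2, 0, 0, 0, 0, -1, 0, 0, 0, 0, -1, 0, 0, 0, 0, -1, 0, 0, 0, 0, -1, 0, 0, 0, 0, -1, 0, 0, 0, 0, -1, 0, 0, 0, 0, -1, 0, 0, 0, 0], newtons=10)

```text
time: 43.45
position: [0.4338, -0.1405, -0.0112]
tool_rot: [0.048, 0.999, -0.0, 0.0]
ft_force: [-0.2, -0.1, -0.8]
grip_width: 0.0234
grip_force: 10.0
```

Request:
arm_command(deltas=[-1, 0, 0, -0.01, 0, -1, 0, 0, -0.02, 0, -1, 0, 0, -0.03, 0, -1, 0, 0, -0.025, 0, -1, 0, 0, -0.015, 0, -1, 0, 0, 0, 0])

```text
time: 44.2
position: [0.4345, -0.141, 0.0902]
tool_rot: [0.048, 0.999, -0.001, 0.002]
ft_force: [1.2, 1.1, -1.1]
grip_width: 0.0232
grip_force: 10.0
```

```bash
python3 go.py 497.1 89.5 -2.2 84.4
```

```text
pos [ 434.5 -141.    90.2] head 84.46 tilt 0.2 w 23.2 t 44.2 ft [ 1.2  1.1 -1.1]
roll 0.0011 then tx -0.0398 ty 0.2355 tz 0.0924
```

Request:
arm_command(deltas=[-1, -0.003, 0.02, 0, 0, -1, -0.006, 0.035, 0, 0, -1, -0.007, 0.042, 0, 0, -1, -0.007, 0.042, 0, 0, -1, -0.007, 0.042, 0, 0, -1, -0.005, 0.03, 0, 0, -1, -0.003, 0.017, 0, 0, -1, -0.002, 0.008, 0, 0, -1, 0, 0, 0, 0, -1, 0, 0, 0, 0])

```text
time: 45.45
position: [0.4961, 0.0896, 0.0887]
tool_rot: [0.049, 0.999, -0.0, -0.0]
ft_force: [-0.4, 0.2, 0.1]
grip_width: 0.0236
grip_force: 10.0
```

```bash
python3 go.py 497.1 89.5 -2.2 84.4
```

```text
pos [496.1  89.6  88.7] head 84.39 tilt 0.03 w 23.6 t 45.5 ft [-0.4  0.2  0.1]
roll -0.0001 then tx -0.001 ty -0.0 tz 0.0909
```

Request:
arm_command(deltas=[-1, -0.001, 0, 0.02, 0, -1, 0, 0, 0.025, 0, -1, 0, 0, 0.02, 0, -1, 0, 0, 0.012, 0, -1, 0, 0, 0.006, 0, -1, 0, 0, 0.002, 0, -1, 0, 0, 0.001, 0, -1, 0, 0, 0.001, 0, -1, 0, 0, 0, 0, -1, 0, 0, 0, 0])

```text
time: 46.7
position: [0.4975, 0.0904, 0.0019]
tool_rot: [0.048, 0.999, 0.0, 0.0]
ft_force: [-0.7, -0.0, -1.0]
grip_width: 0.0237
grip_force: 10.0
```

```bash
python3 go.py 497.1 89.5 -2.2 84.4
```

```text
pos [497.5  90.4   1.9] head 84.46 tilt 0.02 w 23.7 t 46.7 ft [-0.7 -0.  -1. ]
roll 0.001 then tx 0.0003 ty -0.001 tz 0.0041
```

Request:
arm_command(deltas=[-1, 0, -0.001, 0.001, 0, -1, 0, 0, 0.001, 0, -1, 0, 0, 0.001, 0, -1, 0, 0, 0.001, 0, -1, 0, 0, 0, 0])

```text
time: 47.32
position: [0.4973, 0.0894, -0.0022]
tool_rot: [0.048, 0.999, -0.0, -0.0]
ft_force: [-0.2, 0.1, -0.4]
grip_width: 0.0237
grip_force: 10.0
```

Request:
arm_command(deltas=[-1, 0, 0, 0.0005, 0, -1, 0, 0, 0, 0])

```text
time: 47.58
position: [0.4973, 0.0894, -0.0023]
tool_rot: [0.048, 0.999, -0.0, 0.0]
ft_force: [-0.6, -0.3, 3.3]
grip_width: 0.0236
grip_force: 10.0
```

Contact. Releasing to 45 mm, lifting clear, and moving aside for a final look.

Request:
arm_command(deltas=[-0.3, 0, 0, 0, 0, 0, 0, 0, 0, 0, 0, 0, 0, 0, 0, 0, 0, 0, 0, 0, 0, 0, 0, -0.01, 0, 0, 0, 0, -0.025, 0, 0, 0, 0, -0.04, 0, 0, 0, 0, -0.04, 0, 0, 0, 0, -0.03, 0, 0, 0, 0, 0, 0])

```text
time: 48.82
position: [0.4992, 0.0894, 0.1451]
tool_rot: [0.048, 0.999, 0.0, 0.003]
ft_force: [0.3, 0.1, -0.2]
grip_width: 0.0436
grip_force: 0.0
```

Request:
arm_command(deltas=[0, 0, -0.02, 0, 0, 0, 0, -0.04, 0, 0, 0, 0, -0.05, 0, 0, 0, 0, -0.05, 0, 0, 0, 0, -0.05, 0, 0, 0, 0, -0.05, 0, 0, 0, 0, -0.05, 0, 0, 0, 0, -0.02, 0, 0, 0, 0, 0, 0, 0, 0, 0, 0, 0, 0])

```text
time: 50.08
position: [0.4647, -0.237, 0.1417]
tool_rot: [0.048, 0.999, 0.001, -0.001]
ft_force: [0.3, 0.1, -0.0]
grip_width: 0.0435
grip_force: 0.0
```

```bash
python3 - <<'E'
from h import *
ims=[]
for n,(a,b,c,e) in dict(top=(140,180,250,290),scene=(325,150,435,260)).items():
    p,d=grab(n,n+'9');W=full(n,d).reshape(-1,3);im=cv2.imread(f'pics/{n}9.png')
    ims.append(cv2.resize(im[b:e,a:c],(400,400),interpolation=cv2.INTER_CUBIC))
    for k,x,y in(('carton',605.5,78.4),('inhaler',616,187.9),('pot',507.5,198.8),('vial',497.1,89.5)):
        P=W[(np.hypot(W[:,0]*1e3-x,W[:,1]*1e3-y)<52)&(W[:,2]>.027)&(W[:,2]<.12)]
        zt=np.percentile(P[:,2],97);T=P[P[:,2]>zt-.007]
        print(n,k,len(T),'top',np.median(T[:,2]).round(4),np.round(np.hstack([*cv2.minAreaRect((T[:,:2]*1e3).astype(np.float32))]),1))
    W0=full(n,np.load(n+'0.npy')).reshape(-1,3)
    for k,x,y,r in(('syrup',.77,-.06,.07),('tape',.57,-.50,.09)):
        f=lambda W:W[(np.hypot(W[:,0]-x,W[:,1]-y)<r)&(W[:,2]>.012)&(W[:,2]<.13)].mean(0).round(4)
        print(k,f(W0),f(W))
cv2.imwrite('pics/fin.png',np.hstack(ims))
E
```

```text
top carton 314 top 0.0528 [606.1  76.6  37.2  69.8  83.9]
top inhaler 276 top 0.04 [615.7 186.1  61.7  67.8  84.2]
top pot 188 top 0.071 [506.  198.2  41.   41.5   3.9]
top vial 38 top 0.0587 [497.1  88.1  16.5  18.6   1.5]
syrup [ 0.7796 -0.0569  0.0771] [ 0.7796 -0.0569  0.0771]
tape [ 0.5819 -0.531   0.0238] [ 0.5813 -0.5311  0.0238]
scene carton 353 top 0.0525 [606.6  76.5  35.8  71.7  84.1]
scene inhaler 337 top 0.0392 [613.5 186.1  60.3  66.4  84.8]
scene pot 194 top 0.0702 [507.1 198.7  42.3  44.5  74. ]
scene vial 44 top 0.0584 [496.4  88.1  17.6  20.2  69.6]
syrup [ 0.8038 -0.054   0.0745] [ 0.8039 -0.054   0.0745]
tape [ 0.5852 -0.5309  0.0225] [ 0.585  -0.5308  0.0227]
```

View pics/fin.png

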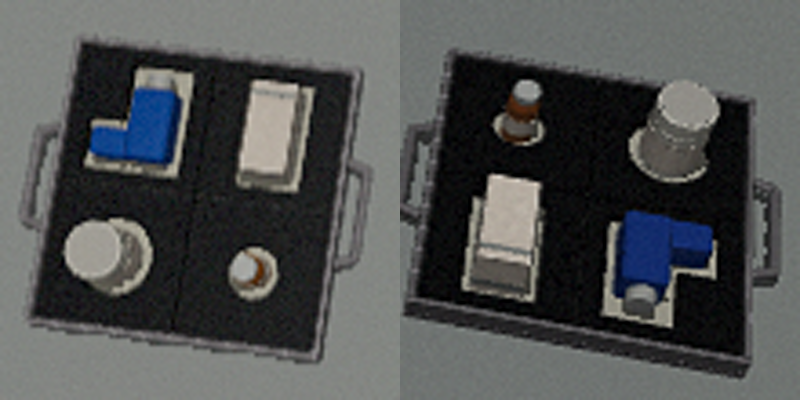

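All four sit inside their cut-outs with pale floor visible around them. Tops are at about 53, 40, 71 and 59 mm, which matches full seating. The bottle and tape have not moved.

```bash
python3 -c "from rig import order;print(order.hand_in())"
```

```text
the job is handed in; nothing more can be done
None
```

I handed the job in at about 50 s: final camera images show the carton, inhaler, pot and vial each resting on its own cut-out's floor, pot and vial upright, bottle and tape unmoved; two early inhaler grasps closed on nothing because the reported TCP reads about 25 mm low, which also left the carton held only near its top edge, but nothing was dropped.

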